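# Feel along the nails of a shoe sole

### The arm

A 6-joint arm with a two-finger parallel gripper is mounted at the origin on the work surface. World frame = base frame: x ahead of the robot, y to its left, z up, the work surface at z = 0. Lengths are in m, angles in rad, forces in N, time in s.
With the tool pointing down it reaches from about 0.35 to 0.875 m from the base axis. Payload 15.5 kg.
Tool frame: the origin (TCP) lies between the finger pads; the fingertips stand 14 mm ahead of it and the grasp point (between the pads) lies 5 mm behind it; x points along the fingers, y is the direction in which the jaws open and shut, and the axes are right-handed (so a half turn about x gives the same grasp; the last joint's range is limited). The gripper opens to 85 mm and grips with 20 to 120 N. Pads are 22 mm wide; open, the fingers measure 114 mm over their backs; the gripper's body (76 mm by 85 mm) begins 54 mm behind the grasp point. The pads swing forward as they close: fully open they stand 13 mm farther back than shut.
Start: joints at [1.115, 0.494, 1.345, -0, 1.302, -0.096], TCP at [0.22, 0.585, 0.245] pointing down, gripper open.
Joint ranges: [-2.91, 2.91], [-0.82, 2.16], [0.22, 2.67], [-1.22, 4.37], [0.12, 2.79], [-3.08, 3.08]. Speed limits (rad/s): [1.89, 1.89, 2.57, 3.01, 3.01, 3.01].

### API

Orientations are given as a unit quaternion [w, x, y, z].
In Python, from bench import ctrl, read_camera, camera_params gives the robot as it stands.
- The arm moves only by the shell command python3 -m crank 'ROWS' [FORCE]. ROWS is JSON, a list of rows, each a list of 3 entries, a list of its own where there are three numbers: the shift along the tool's x, y, z in cm, then the turn about the tool's x in degrees, then the opening, from 0 (shut) to 1 (fully open). A call has exactly 5 rows; each row is the pose to reach, as a shift and turn from the pose commanded when the call began, along the tool's axes at that moment; what a row does not reach only later rows make up. A row lasts 1/12 s, in which the tool goes at most 41.7 mm and 7.16 degrees, less where a joint would pass 70% of its speed; a pose out of reach is approached as far as the arm can. A call with a gripper value outside its range is refused whole. The fingers move at their own pace and stop on an object; FORCE is the grip in N (left out, the last holds). Time passes only in rows, so rows that repeat a pose let the fingers close, or fill a call up. It gives the time, the measured TCP pose, the force and the opening at its end, in the units of the state.
- ctrl.state(): the state, without advancing time (a new reading comes with each control period).
- read_camera(name): name is "scene" or "top" or "wrist"; returns the picture (384x512x3 uint8, blue, green, red); there is no depth.
- camera_params(name): a dict with "fx", "fy", "cx", "cy" (pixels), "R" (3x3) and "t" (3): a world point X has camera coordinates R X + t. Camera axes: x right, y down, z forward; pixel columns grow to the right and rows downward; lengths in m; the calibration is good to about 2 mm. A picture is of the moment at which its call begins: read the wrist's pose just before it. camera_params takes no time and is no camera call; for the wrist camera it gives the pose at the moment of the call.
- ctrl.finish_job(): hands the job in, once; it reports no verdict.
The state is a dict: "time_s": time; "joints": joint angles; "qd": joint speeds; "joint_torque": joint torques, N m; "tool_pos": TCP position; "tcp_rot": TCP orientation; "force": force on the tool from outside, world axes, zero at the start; "ft_torque": the same for the moment, N m; "gripper_width": finger opening in m.
Only numpy, scipy, OpenCV 4.12 (cv2) and the standard library are available. Lean on these libraries where they do the work, as an engineer would, in place of code of your own. Each camera call takes 0.05 s, during which the arm holds its last target.

### The job

Check the newly nailed black shoe sole by feel: with closed fingers pointing down, run the fingertips lightly along the row of five brass nail heads, from the heel end to the toe end, touching each head in turn and, on the way to the next, the rubber between them. Press only gently and do not lift the sole or push it off its rest; leave the other things alone, and finish with the hand clear and the sole lying as it was.

Things in the scene. Friction and masses are not known exactly. Their poses are not given: they have to be found in the camera images.
- jig: fixed wooden board 340 x 240 x 20 mm on the table; origin under its centre, z up. It carries a sprung plywood plate (300 x 125 x 12 mm, top 62 mm above the table) on four springs. The jig stands anywhere in a patch of about 50 x 180 mm, turned any way.
- plate (a joint): how far the sprung plate is pushed down, m: 0 at rest (up), 0.012 at the stop. Needs about 1 to 3 N from the fingers to start moving, 5 to 7 N at the stop; springs back by itself.
- sole: loose black rubber shoe sole, 271 mm long, about 66 mm wide at the heel and 90 mm at the ball, 14 mm thick, lying flat on the plate, held from sliding by six 8 mm steel pins that end 7 mm below the sole's top. Origin at the middle of its underside (62 mm above the table), x towards the toe, y towards the edge with the nails, z up; its top is 76 mm above the table. The heel end is the narrower one, with a tan round patch.
- nail1: brass nail head 1 of 5, counted from the heel: dome 11 mm across, 2 mm proud of the rubber (top 78 mm above the table with the plate at rest). Origin at the dome's centre, level with the rubber surface; part of the sole. The nails lie along one edge of the sole, 56 to 61 mm apart.
- nail2: brass nail head 2 of 5, counted from the heel: dome 11 mm across, 2 mm proud of the rubber (top 78 mm above the table with the plate at rest). Origin at the dome's centre, level with the rubber surface; part of the sole. The nails lie along one edge of the sole, 56 to 61 mm apart.
- nail3: brass nail head 3 of 5, counted from the heel: dome 11 mm across, 2 mm proud of the rubber (top 78 mm above the table with the plate at rest). Origin at the dome's centre, level with the rubber surface; part of the sole. The nails lie along one edge of the sole, 56 to 61 mm apart.
- nail4: brass nail head 4 of 5, counted from the heel: dome 11 mm across, 2 mm proud of the rubber (top 78 mm above the table with the plate at rest). Origin at the dome's centre, level with the rubber surface; part of the sole. The nails lie along one edge of the sole, 56 to 61 mm apart.
- nail5: brass nail head 5 of 5, counted from the heel: dome 11 mm across, 2 mm proud of the rubber (top 78 mm above the table with the plate at rest). Origin at the dome's centre, level with the rubber surface; part of the sole. The nails lie along one edge of the sole, 56 to 61 mm apart.
- mid1 (a point): point on the rubber's top surface halfway between nails 1 and 2 (28 to 31 mm from each)
- mid2 (a point): point on the rubber's top surface halfway between nails 2 and 3 (28 to 31 mm from each)
- mid3 (a point): point on the rubber's top surface halfway between nails 3 and 4 (28 to 31 mm from each)
- mid4 (a point): point on the rubber's top surface halfway between nails 4 and 5 (28 to 31 mm from each)
- tack_tin: bystander, leave alone: green round tin, 38 dia x 30, standing on the jig's board beside the sprung plate (mm). Origin centre of underside.
- spool: bystander, leave alone: orange thread spool, 32 dia x 38, standing on the jig's board (mm). Origin centre of underside.
- wax_block: bystander, leave alone: yellow wax block, 60 x 30 x 22, lying on the jig's board on the other side of the plate (mm). Origin centre of underside.
- hammer: bystander, leave alone: hammer, 200 long, lying on the table (mm). Origin at the middle of its length, underside.
- brush: bystander, leave alone: brush, 180 long, lying on the table (mm). Origin at the middle of its length, underside.
- glue_jar: bystander, leave alone: amber jar with red lid, 64 dia x 85, on the table (mm). Origin centre of underside.
- polish_can: bystander, leave alone: polish can with blue band, 70 dia x 50, on the table (mm). Origin centre of underside.

How it is judged:
On the way, in this order (a step that is already met when the one before it is completed fails the run):
1. the fingertips touch the first nail (heel end) (contact force between the fingers and nail1 above 0.3 N), for 0.1 s.
2. the fingertips touch the rubber between nails 1 and 2, on neither nail (contact force between the fingers and sole above 0.2 N and contact force between the fingers and nail1 below 0.02 N and contact force between the fingers and nail2 below 0.02 N and horizontal distance between the grasp point and mid1 below 0.025 m), for 0.05 s.
3. the fingertips touch the second nail (contact force between the fingers and nail2 above 0.3 N), for 0.1 s.
4. the fingertips touch the rubber between nails 2 and 3, on neither nail (contact force between the fingers and sole above 0.2 N and contact force between the fingers and nail2 below 0.02 N and contact force between the fingers and nail3 below 0.02 N and horizontal distance between the grasp point and mid2 below 0.025 m), for 0.05 s.
5. the fingertips touch the third nail (contact force between the fingers and nail3 above 0.3 N), for 0.1 s.
6. the fingertips touch the rubber between nails 3 and 4, on neither nail (contact force between the fingers and sole above 0.2 N and contact force between the fingers and nail3 below 0.02 N and contact force between the fingers and nail4 below 0.02 N and horizontal distance between the grasp point and mid3 below 0.025 m), for 0.05 s.
7. the fingertips touch the fourth nail (contact force between the fingers and nail4 above 0.3 N), for 0.1 s.
8. the fingertips touch the rubber between nails 4 and 5, on neither nail (contact force between the fingers and sole above 0.2 N and contact force between the fingers and nail4 below 0.02 N and contact force between the fingers and nail5 below 0.02 N and horizontal distance between the grasp point and mid4 below 0.025 m), for 0.05 s.
9. the fingertips touch the fifth nail (toe end) (contact force between the fingers and nail5 above 0.3 N), for 0.1 s.
At the end, for the whole second after the job is handed in: The plate is back up (within 2 mm), the sole lies flat and still within 8 mm of where it was, every bystander is within 30 mm of where it was, all five nails and the rubber between them having been touched in order from heel to toe (value of joint plate below 0.002 m and distance of sole from where it was at the start of the episode below 0.008 m and linear speed of sole below 0.02 m/s and angle between sole's own z axis and vertical below 0.05 rad and distance of each of tack_tin, spool, wax_block, hammer, brush, glue_jar, polish_can from where it was at the start of the episode below 0.03 m).
It fails at once if the sole is pressed hard (over 20 N) (contact force between the fingers and sole above 20 N).
It fails at once if the sole is lifted more than 10 mm (height (world z) of sole above 0.072 m).
It fails at once if the sole is pushed off its rest (over 25 mm) (distance of sole from where it was at the start of the episode above 0.025 m).
It fails at once if a bystander is moved more than 30 mm (distance of any of tack_tin, spool, wax_block, hammer, brush, glue_jar, polish_can from where it was at the start of the episode above 0.03 m).
It also fails if it takes over 42 s, if anything falls off the work surface, if the arm or the gripper's body presses on something with over 40 N, if the wrist force passes 120 N, or if a joint passes its speed limit or range.

## Working session

There is one attempt and no reset: what is moved stays moved. The work goes in short steps, Python scripts to look and compute and a shell command to move; the robot and the scene stay as the last step left them, time stands still between calls to the robot, and variables do not carry over. Pictures are saved under pics/ and viewed, and the job is handed in when it is done.

```bash
ls; mkdir -p pics; python3 - <<'E'
from bench import ctrl, read_camera, camera_params
import cv2
print(ctrl.state())
for n in ("scene","top"):
    cv2.imwrite(f"pics/{n}0.png",read_camera(n))
E
```

```text
pics
{'time_s': 0.0, 'joints': array([ 1.11552513e+00,  4.94161893e-01,  1.34615030e+00,  5.79512813e-06,
        1.30251467e+00, -9.54992395e-02]), 'qd': array([ 0.0011815 , -0.00028187, -0.00110318, -0.00214268,  0.00133819,
        0.00200987]), 'joint_torque': array([-3.79573306e-03, -8.82175469e+01, -3.83856297e+01, -4.56497737e-04,
        1.02337197e-02, -7.37444282e-06]), 'tool_pos': array([0.21987501, 0.58466519, 0.24470699]), 'tcp_rot': array([ 0.69557619,  0.12609483,  0.6958173 , -0.12693359]), 'force': array([ 0.00562628, -0.0341978 , -0.58840938]), 'ft_torque': array([-0.00808859,  0.0096613 ,  0.00355109]), 'gripper_width': 0.08508405614090143}
```

View pics/scene0.png

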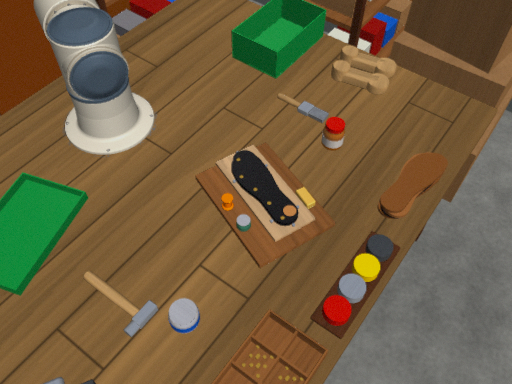

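View pics/top0.png

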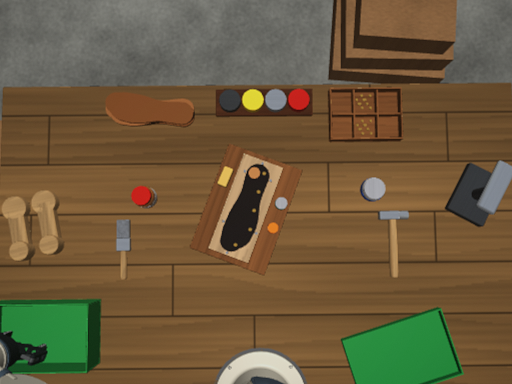

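```bash
python3 - <<'E'
import cv2
a=cv2.imread("pics/top0.png")[140:280,180:310]
cv2.imwrite("pics/topc.png",cv2.resize(a,None,fx=4.2,fy=4.2,interpolation=cv2.INTER_CUBIC))
a=cv2.imread("pics/scene0.png")[135:265,190:335]
cv2.imwrite("pics/scenec.png",cv2.resize(a,None,fx=4,fy=4,interpolation=cv2.INTER_CUBIC))
from bench import camera_params
for n in("top","scene","wrist"):print(camera_params(n))
E
```

```text
{'fx': 484.29408323739636, 'fy': 484.29408323739636, 'cx': 259.1373525513473, 'cy': 202.04725045084948, 'R': array([[-0.00937079, -0.99995282,  0.00255806],
       [-0.99683625,  0.0091396 , -0.07895536],
       [ 0.07892826, -0.00328985, -0.99687487]]), 't': array([9.71862740e-04, 5.82277097e-01, 1.44470931e+00])}
{'fx': 495.8662624280418, 'fy': 495.8662624280418, 'cx': 259.7098844761736, 'cy': 190.28134641775293, 'R': array([[ 0.80399192,  0.5944687 ,  0.01428118],
       [ 0.48145484, -0.63667488, -0.60236728],
       [-0.34899602,  0.49117417, -0.79809129]]), 't': array([-0.46537069, -0.21670565,  1.5509442 ])}
{'fx': 290.92625203957755, 'fy': 290.92625203957755, 'cx': 256.40778473729904, 'cy': 190.67024322661237, 'R': array([[ 3.51929243e-01,  9.36026537e-01, -3.61606914e-04],
       [ 8.91697248e-01, -3.35144694e-01,  3.04226975e-01],
       [ 2.84643331e-01, -1.07388813e-01, -9.52599505e-01]]), 't': array([-0.62386914, -0.03900737,  0.37932451])}
```

View pics/topc.png

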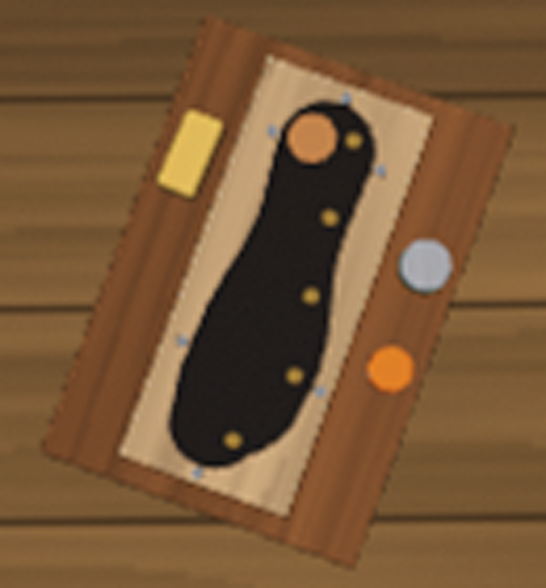

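View pics/scenec.png

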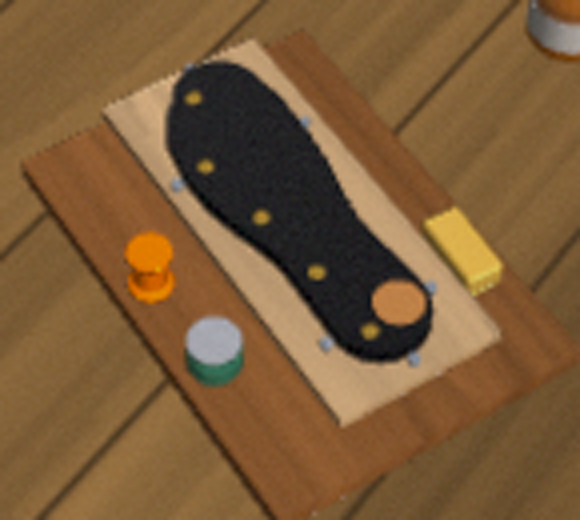

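```bash
cat > h.py <<'E'
import numpy as np
from bench import ctrl, read_camera, camera_params
def back(n,uv,z,P=None):
    P=P or camera_params(n); R=np.array(P['R']);t=np.array(P['t'])
    d=R.T@np.array([(uv[0]-P['cx'])/P['fx'],(uv[1]-P['cy'])/P['fy'],1]); c=-R.T@t
    return (c+d*(z-c[2])/d[2])[:2]
E
python3 - <<'E'
from h import *
T=np.array([(354,141),(330,217),(311,296),(295,376),(233,440)]);S=np.array([(371,331),(317,272),(261,217),(205,166),(193,98)])
T=(T+.5)/4.2-.5+[180,140]; S=(S+.5)/4-.5+[190,135]
a=np.array([back("top",p,.0773) for p in T]);b=np.array([back("scene",p,.0773) for p in S])
print(np.c_[a,b].round(4)); m=(a+b)/2
for x in(a,b,m):print(np.linalg.norm(np.diff(x,axis=0),axis=1).round(4),)
print(m)
from scipy.spatial.transform import Rotation as R
q=ctrl.state()['tcp_rot'];print(R.from_quat(np.roll(q,-1)).as_matrix().round(3))
E
```

```text
[[ 0.6627 -0.019   0.6628 -0.0194]
 [ 0.6095 -0.0018  0.6089 -0.0029]
 [ 0.5546  0.0119  0.5536  0.0109]
 [ 0.4992  0.0235  0.4981  0.0226]
 [ 0.4555  0.0666  0.4548  0.0649]]
[0.0559 0.0566 0.0565 0.0614]
[0.0564 0.057  0.0567 0.0605]
[0.0561 0.0568 0.0566 0.0609]
[[ 0.66275198 -0.01922752]
 [ 0.60923175 -0.00233917]
 [ 0.55408866  0.01141871]
 [ 0.49865547  0.02303272]
 [ 0.45519792  0.06573761]]
[[-0.     0.352  0.936]
 [-0.001  0.936 -0.352]
 [-1.    -0.001 -0.   ]]
```

```bash
python3 -m crank '[[[0,-2.2,3.4],0,0],[[0,-4.4,6.8],0,0],[[0,-6.6,10.2],0,0],[[0,-8.8,13.6],0,0],[[0,-11,17],0,0]]' 20; python3 -m crank '[[[0,-2.2,3.4],0,0],[[0,-4.4,6.8],0,0],[[0,-6.6,10.2],0,0],[[0,-8.8,13.6],0,0],[[0,-11,17],0,0]]'; python3 -m crank '[[[0,-2.2,3.4],0,0],[[0,-4.4,6.8],0,0],[[0,-6.6,10.2],0,0],[[0,-8.8,13.6],0,0],[[0,-11,17],0,0]]'
```

```text
time_s: 0.52
tool_pos: [0.341, 0.4204, 0.2451]
tcp_rot: [0.696, 0.126, 0.696, -0.126]
force: [0.6, 0.2, 1.5]
gripper_width: 0.0256
time_s: 0.93
tool_pos: [0.4615, 0.2575, 0.2452]
tcp_rot: [0.696, 0.126, 0.696, -0.127]
force: [0.8, 1.8, -0.2]
gripper_width: -0.0002
time_s: 1.35
tool_pos: [0.5819, 0.0946, 0.2451]
tcp_rot: [0.696, 0.127, 0.696, -0.127]
force: [0.4, 1.3, 0.1]
gripper_width: 0.0001
```

```bash
python3 -m crank '[[[2,-2,2.9],0,0],[[4,-4,5.8],0,0],[[6,-6,8.7],0,0],[[8,-7.9,11.7],0,0],[[9,-7.9,11.7],0,0]]'; python3 - <<'E'
from h import *
import cv2
s=ctrl.state();print(s['tool_pos'],s['force'])
P=camera_params("wrist");im=read_camera("wrist");cv2.imwrite("pics/w1.png",im)
R=np.array(P['R']);t=np.array(P['t'])
for p in [[ 0.66275198,-0.01922752],[0.60923175,-0.00233917],[0.55408866,0.01141871],[0.49865547,0.02303272],[0.45519792,0.06573761]]:
    c=R@np.array([*p,.0773])+t; print((c[0]/c[2]*P['fx']+P['cx']).round(1),(c[1]/c[2]*P['fy']+P['cy']).round(1))
E
```

```text
time_s: 1.77
tool_pos: [0.6651, -0.0237, 0.1523]
tcp_rot: [0.695, 0.127, 0.696, -0.128]
force: [-1.4, 0.3, -0.1]
gripper_width: -0.0001
[ 0.66511258 -0.02372463  0.15234038] [-1.3702791   0.26045252 -0.11331158]
262.0 203.0
257.8 126.1
247.1 34.1
230.6 -75.9
275.8 -210.9
```

View pics/w1.png

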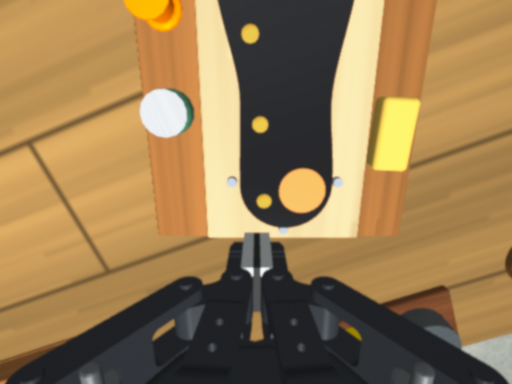

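```bash
python3 -m crank '[[[2,0,0],0,0],[[4,0,0],0,0],[[5,0,0],0,0],[[5.6,0,0],0,0],[[5.8,0,0],0,0]]'; python3 -m crank '[[[0,0,0],0,0],[[0,0,0],0,0],[[0,0,0],0,0],[[0,0,0],0,0],[[0,0,0],0,0]]';python3 -c "
from h import *
s=ctrl.state();print(s['tool_pos'],s['force'])"
```

```text
time_s: 2.23
tool_pos: [0.6625, -0.018, 0.0969]
tcp_rot: [0.695, 0.126, 0.696, -0.126]
force: [0.3, 0.4, 0.4]
gripper_width: -0.0001
time_s: 2.65
tool_pos: [0.6632, -0.0186, 0.0979]
tcp_rot: [0.696, 0.127, 0.695, -0.126]
force: [-0.0, 1.4, -0.6]
gripper_width: -0.0001
[ 0.66316781 -0.01858219  0.09785573] [-0.02816465  1.38502235 -0.60878583]
```

```bash
python3 -m crank '[[[0.3,0,0],0,0],[[0.5,0,0],0,0],[[0.6,0,0],0,0],[[0.7,0,0],0,0],[[0.7,0,0],0,0]]'; python3 -m crank '[[[0.05,0,0],0,0],[[0.1,0,0],0,0],[[0.1,0,0],0,0],[[0.1,0,0],0,0],[[0.1,0,0],0,0]]';python3 -c "
from h import *
s=ctrl.state();print(s['tool_pos'],s['force'],s['ft_torque'])"
```

```text
time_s: 3.07
tool_pos: [0.6629, -0.0186, 0.0901]
tcp_rot: [0.696, 0.127, 0.696, -0.127]
force: [0.1, -0.7, 2.8]
gripper_width: -0.0003
time_s: 3.48
tool_pos: [0.6629, -0.0186, 0.0893]
tcp_rot: [0.696, 0.127, 0.696, -0.127]
force: [-1.7, -0.0, 1.9]
gripper_width: -0.0002
[ 0.66290535 -0.01858301  0.08933565] [-1.70742898 -0.03307376  1.91119154] [ 0.01645462  0.01913124 -0.03519066]
```

```bash
python3 -m crank '[[[0,0,-0.3],0,0],[[0,0,-0.6],0,0],[[0,0,-0.9],0,0],[[0.05,0,-1.2],0,0],[[0.05,-0.1,-1.5],0,0]]'; python3 -m crank '[[[0,0,-0.3],0,0],[[0,0,-0.6],0,0],[[0,-0.05,-0.9],0,0],[[0,-0.05,-1.3],0,0],[[0,-0.05,-1.3],0,0]]';python3 -m crank '[[[0,0,0],0,0],[[0,0,0],0,0],[[0,0,0],0,0],[[0,0,0],0,0],[[0,0,0],0,0]]';python3 -c "
from h import *
import cv2
s=ctrl.state();print(s['tool_pos'],s['force'],s['ft_torque'])
cv2.imwrite('pics/s2.png',cv2.resize(read_camera('scene')[115:265,190:335],None,fx=4,fy=4))"
```

```text
time_s: 3.9
tool_pos: [0.6481, -0.0139, 0.0887]
tcp_rot: [0.696, 0.126, 0.696, -0.126]
force: [1.9, -0.6, 2.2]
gripper_width: -0.0
time_s: 4.32
tool_pos: [0.6352, -0.0098, 0.0887]
tcp_rot: [0.695, 0.126, 0.696, -0.126]
force: [-1.5, 0.8, 1.5]
gripper_width: 0.0003
time_s: 4.73
tool_pos: [0.6361, -0.0101, 0.0887]
tcp_rot: [0.696, 0.127, 0.696, -0.127]
force: [-1.2, 0.2, 2.8]
gripper_width: 0.0001
[ 0.6361382  -0.01010493  0.08870762] [-1.16867804  0.22611202  2.77692805] [ 0.03058275  0.2463094  -0.00832368]
```

View pics/s2.png

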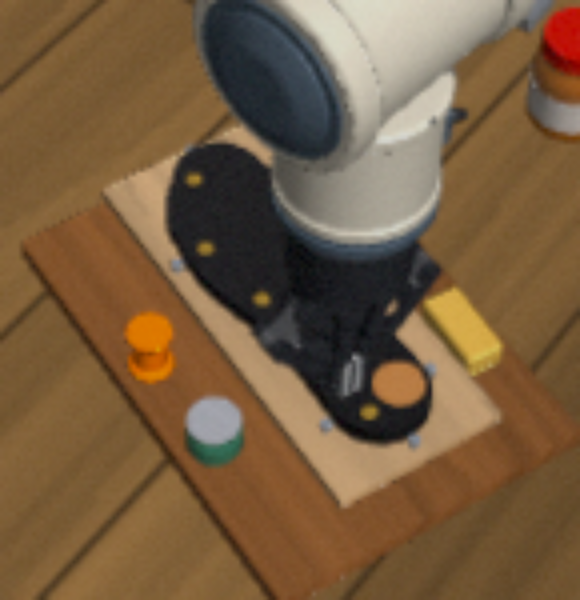

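```bash
python3 -m crank '[[[0,0,-0.3],0,0],[[0,0,-0.6],0,0],[[0,0,-0.9],0,0],[[0,0,-1.2],0,0],[[0,-0.1,-1.5],0,0]]'; python3 -m crank '[[[0,0,-0.3],0,0],[[0,0,-0.6],0,0],[[0,-0.05,-0.9],0,0],[[0,-0.05,-1.3],0,0],[[0,-0.05,-1.3],0,0]]';python3 -m crank '[[[0,0,0],0,0],[[0,0,0],0,0],[[0,0,0],0,0],[[0,0,0],0,0],[[0,0,0],0,0]]';python3 -c "
from h import *
s=ctrl.state();print(s['tool_pos'],s['force'],s['ft_torque'])"
```

```text
time_s: 5.2
tool_pos: [0.6216, -0.0055, 0.0889]
tcp_rot: [0.696, 0.126, 0.696, -0.126]
force: [1.2, -0.0, 1.6]
gripper_width: -0.0001
time_s: 5.62
tool_pos: [0.6084, -0.0014, 0.0887]
tcp_rot: [0.695, 0.126, 0.696, -0.126]
force: [-0.8, 1.2, 2.2]
gripper_width: -0.0003
time_s: 6.03
tool_pos: [0.6093, -0.0016, 0.0887]
tcp_rot: [0.696, 0.126, 0.696, -0.127]
force: [-1.5, 1.7, 1.7]
gripper_width: -0.0
[ 0.60927196 -0.00163905  0.08867495] [-1.4906839   1.66513843  1.71704414] [0.09214079 0.36015108 0.03954393]
```

```bash
python3 -m crank '[[[0,0,-0.3],0,0],[[0,-0.1,-0.6],0,0],[[0,-0.1,-0.9],0,0],[[0,-0.15,-1.2],0,0],[[0,-0.2,-1.5],0,0]]'; python3 -m crank '[[[0,0,-0.3],0,0],[[0,-0.05,-0.6],0,0],[[0,-0.1,-0.9],0,0],[[0,-0.15,-1.3],0,0],[[0,-0.15,-1.3],0,0]]';python3 -m crank '[[[0,0,0],0,0],[[0,0,0],0,0],[[0,0,0],0,0],[[0,0,0],0,0],[[0,0,0],0,0]]';python3 -c "
from h import *
s=ctrl.state();print(s['tool_pos'],s['force'],s['ft_torque'])
import cv2
cv2.imwrite('pics/s3.png',cv2.resize(read_camera('scene')[115:265,190:335],None,fx=4,fy=4))"
```

```text
time_s: 6.45
tool_pos: [0.5943, 0.0018, 0.0888]
tcp_rot: [0.696, 0.127, 0.696, -0.127]
force: [0.3, 0.0, 1.8]
gripper_width: -0.0001
time_s: 6.87
tool_pos: [0.5809, 0.0051, 0.0887]
tcp_rot: [0.695, 0.126, 0.696, -0.127]
force: [-1.4, 0.2, 1.9]
gripper_width: -0.0
time_s: 7.28
tool_pos: [0.582, 0.0049, 0.0887]
tcp_rot: [0.696, 0.127, 0.696, -0.127]
force: [-1.0, 0.8, 2.9]
gripper_width: 0.0
[0.58195415 0.0048792  0.08871784] [-1.02544178  0.81537199  2.88733339] [-0.00451862  0.24039435 -0.01243571]
```

View pics/s3.png

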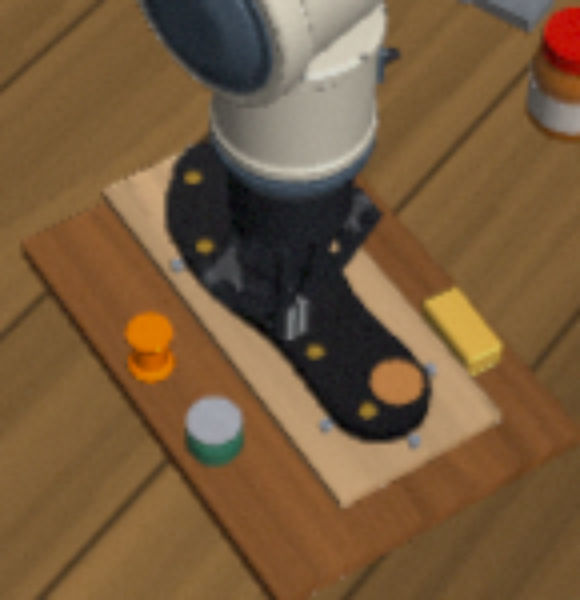

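Fingers are between nails 2 and 3. Nail 1 sits at (368,410), about 3 crop-px from before, so the sole has crept ~1.5 mm within its pins. I'll carry on.

```bash
python3 -m crank '[[[0,0,-0.3],0,0],[[0,-0.1,-0.6],0,0],[[0,-0.1,-0.9],0,0],[[0,-0.15,-1.2],0,0],[[0,-0.2,-1.5],0,0]]'; python3 -m crank '[[[0,0,-0.3],0,0],[[0,-0.05,-0.6],0,0],[[0,-0.1,-0.9],0,0],[[0,-0.15,-1.4],0,0],[[0,-0.15,-1.4],0,0]]';python3 -m crank '[[[0,0,0],0,0],[[0,0,0],0,0],[[0,0,0],0,0],[[0,0,0],0,0],[[0,0,0],0,0]]';python3 -c "
from h import *
s=ctrl.state();print(s['tool_pos'],s['force'],s['ft_torque'])"
```

```text
time_s: 7.75
tool_pos: [0.567, 0.0084, 0.0889]
tcp_rot: [0.696, 0.127, 0.696, -0.126]
force: [1.8, -0.5, 2.2]
gripper_width: 0.0002
time_s: 8.17
tool_pos: [0.5524, 0.0122, 0.0887]
tcp_rot: [0.695, 0.126, 0.696, -0.126]
force: [0.3, -0.3, 2.3]
gripper_width: 0.0001
time_s: 8.58
tool_pos: [0.5535, 0.0118, 0.0887]
tcp_rot: [0.696, 0.126, 0.696, -0.127]
force: [-2.4, 0.9, 2.0]
gripper_width: -0.0004
[0.55349941 0.01182647 0.08869098] [-2.41001251  0.88309723  2.01767185] [ 0.13091194  0.32247267 -0.01803261]
```

```bash
python3 -m crank '[[[0,0,-0.3],0,0],[[0,-0.1,-0.6],0,0],[[0,-0.1,-0.9],0,0],[[0,-0.2,-1.2],0,0],[[0,-0.25,-1.5],0,0]]'; python3 -m crank '[[[0,-0.05,-0.3],0,0],[[0,-0.1,-0.6],0,0],[[0,-0.15,-0.9],0,0],[[0,-0.2,-1.3],0,0],[[0,-0.2,-1.3],0,0]]';python3 -m crank '[[[0,0,0],0,0],[[0,0,0],0,0],[[0,0,0],0,0],[[0,0,0],0,0],[[0,0,0],0,0]]'; python3 -m crank '[[[0,0,-0.3],0,0],[[0,-0.1,-0.6],0,0],[[0,-0.1,-0.9],0,0],[[0,-0.15,-1.2],0,0],[[0,-0.2,-1.5],0,0]]'; python3 -m crank '[[[0,-0.05,-0.3],0,0],[[0,-0.1,-0.6],0,0],[[0,-0.15,-0.9],0,0],[[0,-0.2,-1.3],0,0],[[0,-0.2,-1.3],0,0]]';python3 -m crank '[[[0,0,0],0,0],[[0,0,0],0,0],[[0,0,0],0,0],[[0,0,0],0,0],[[0,0,0],0,0]]';python3 -c "
from h import *
s=ctrl.state();print(s['tool_pos'],s['force'],s['ft_torque'])
import cv2
cv2.imwrite('pics/s4.png',cv2.resize(read_camera('scene')[115:265,190:335],None,fx=4,fy=4))"
```

```text
time_s: 9.0
tool_pos: [0.5382, 0.0148, 0.0888]
tcp_rot: [0.696, 0.127, 0.696, -0.127]
force: [3.1, -0.2, 3.9]
gripper_width: 0.0001
time_s: 9.42
tool_pos: [0.5248, 0.0177, 0.0887]
tcp_rot: [0.695, 0.126, 0.696, -0.127]
force: [-1.2, 0.7, 2.4]
gripper_width: 0.0001
time_s: 9.83
tool_pos: [0.5258, 0.0175, 0.0887]
tcp_rot: [0.696, 0.127, 0.696, -0.127]
force: [-1.3, 0.7, 2.4]
gripper_width: -0.0001
time_s: 10.25
tool_pos: [0.5109, 0.021, 0.0889]
tcp_rot: [0.696, 0.127, 0.696, -0.126]
force: [0.8, 0.3, 1.5]
gripper_width: 0.0001
time_s: 10.67
tool_pos: [0.4971, 0.0238, 0.0887]
tcp_rot: [0.695, 0.126, 0.696, -0.127]
force: [-0.4, 0.8, 2.6]
gripper_width: -0.0002
time_s: 11.08
tool_pos: [0.498, 0.0236, 0.0887]
tcp_rot: [0.696, 0.126, 0.696, -0.127]
force: [-2.9, -0.7, 2.9]
gripper_width: 0.0003
[0.49802217 0.02359779 0.08868121] [-2.94608184 -0.65667429  2.91449755] [ 0.08880351  0.35332225 -0.02128158]
```

View pics/s4.png

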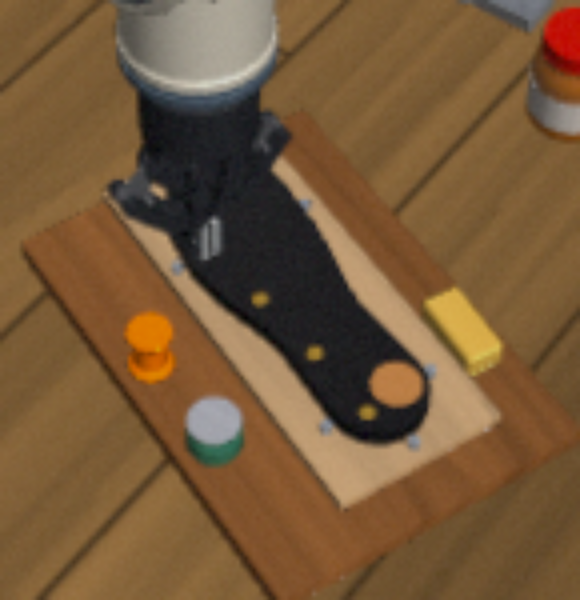

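Nail 4 is under the fingers at about (208,240). The sole and the bystanders are in place. Next come mid4 and nail 5.

```bash
python3 -m crank '[[[0,0.15,-0.3],0,0],[[0,0.3,-0.6],0,0],[[0,0.4,-0.9],0,0],[[0,0.5,-1.2],0,0],[[0,0.65,-1.5],0,0]]'; python3 -m crank '[[[0,0.15,-0.3],0,0],[[0,0.3,-0.6],0,0],[[0,0.4,-0.9],0,0],[[0,0.55,-1.3],0,0],[[0,0.55,-1.3],0,0]]';python3 -m crank '[[[0,0,0],0,0],[[0,0,0],0,0],[[0,0,0],0,0],[[0,0,0],0,0],[[0,0,0],0,0]]'; python3 -m crank '[[[0,0.15,-0.3],0,0],[[0,0.3,-0.6],0,0],[[0,0.4,-0.9],0,0],[[0,0.5,-1.2],0,0],[[0,0.65,-1.5],0,0]]'; python3 -m crank '[[[0,0.15,-0.3],0,0],[[0,0.3,-0.6],0,0],[[0,0.4,-0.9],0,0],[[0,0.6,-1.25],0,0],[[0,0.6,-1.25],0,0]]';python3 -m crank '[[[0,0,0],0,0],[[0,0,0],0,0],[[0,0,0],0,0],[[0,0,0],0,0],[[0,0,0],0,0]]';python3 -c "
from h import *
s=ctrl.state();print(s['tool_pos'],s['force'],s['ft_torque'])
import cv2
cv2.imwrite('pics/s5.png',cv2.resize(read_camera('scene')[115:265,190:335],None,fx=4,fy=4))"
```

```text
time_s: 11.55
tool_pos: [0.4861, 0.0352, 0.0888]
tcp_rot: [0.696, 0.127, 0.696, -0.127]
force: [0.6, -1.1, 2.0]
gripper_width: -0.0002
time_s: 11.97
tool_pos: [0.4754, 0.0452, 0.0887]
tcp_rot: [0.695, 0.126, 0.696, -0.126]
force: [-0.9, 0.6, 2.5]
gripper_width: 0.0
time_s: 12.38
tool_pos: [0.4761, 0.0446, 0.0887]
tcp_rot: [0.696, 0.127, 0.696, -0.127]
force: [-1.7, 0.1, 2.7]
gripper_width: 0.0005
time_s: 12.8
tool_pos: [0.4642, 0.0563, 0.0888]
tcp_rot: [0.696, 0.126, 0.696, -0.127]
force: [1.1, -1.0, 1.7]
gripper_width: 0.0003
time_s: 13.22
tool_pos: [0.4541, 0.0666, 0.0887]
tcp_rot: [0.695, 0.126, 0.696, -0.126]
force: [0.4, 1.6, 2.3]
gripper_width: 0.0
time_s: 13.63
tool_pos: [0.4547, 0.066, 0.0887]
tcp_rot: [0.696, 0.127, 0.696, -0.127]
force: [-2.3, 1.8, 3.6]
gripper_width: -0.0001
[0.45468079 0.06602582 0.08870874] [-2.31296202  1.80588816  3.62945381] [ 0.25912402  0.28658119 -0.01813219]
```

View pics/s5.png

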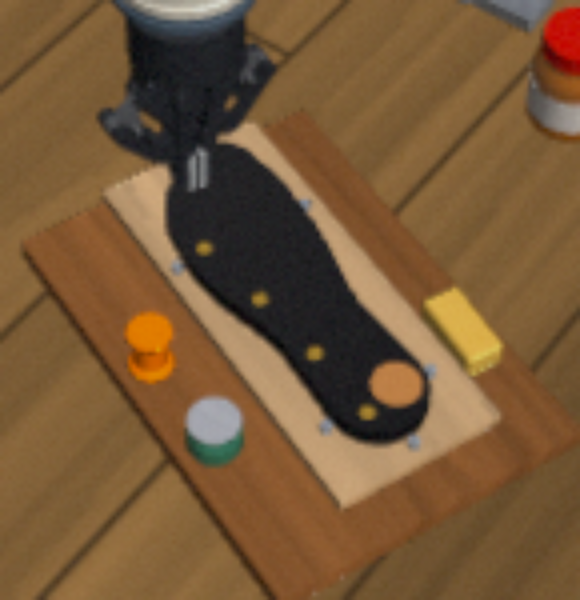

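Fingers are on nail 5, at about (196,180). Now lift straight up and check.

```bash
python3 -m crank '[[[-0.2,0,0],0,0],[[-0.6,0,0],0,0],[[-1.5,0,0],0,0],[[-4,0,0],0,0],[[-7,0,0],0,0]]'; python3 -m crank '[[[-2,2,0],0,0],[[-4,5,0],0,0],[[-6,8,0],0,0],[[-8,12,0],0,0],[[-8,15,0],0,0]]'; python3 -m crank '[[[0,2,0],0,0],[[0,3,0],0,0],[[0,3,0],0,0],[[0,3,0],0,0],[[0,3,0],0,0]]'; python3 -c "
from h import *
s=ctrl.state();print(s['tool_pos'],s['force'],s['ft_torque'])
import cv2
cv2.imwrite('pics/s6.png',cv2.resize(read_camera('scene')[95:265,170:355],None,fx=3.5,fy=3.5,interpolation=cv2.INTER_CUBIC));cv2.imwrite('pics/t6.png',read_camera('top'))"
```

```text
time_s: 14.1
tool_pos: [0.4541, 0.0659, 0.1592]
tcp_rot: [0.695, 0.126, 0.697, -0.127]
force: [-0.6, -0.1, 0.5]
gripper_width: -0.0002
time_s: 14.52
tool_pos: [0.5095, 0.2087, 0.2434]
tcp_rot: [0.698, 0.128, 0.694, -0.126]
force: [1.4, -0.0, 0.3]
gripper_width: 0.0001
time_s: 14.93
tool_pos: [0.5177, 0.2334, 0.2388]
tcp_rot: [0.695, 0.127, 0.696, -0.127]
force: [0.8, 0.4, 0.4]
gripper_width: 0.0001
[0.51770771 0.23338241 0.23875741] [0.78247225 0.37333903 0.35605584] [-0.03355148  0.02436909  0.00801851]
```

View pics/s6.png

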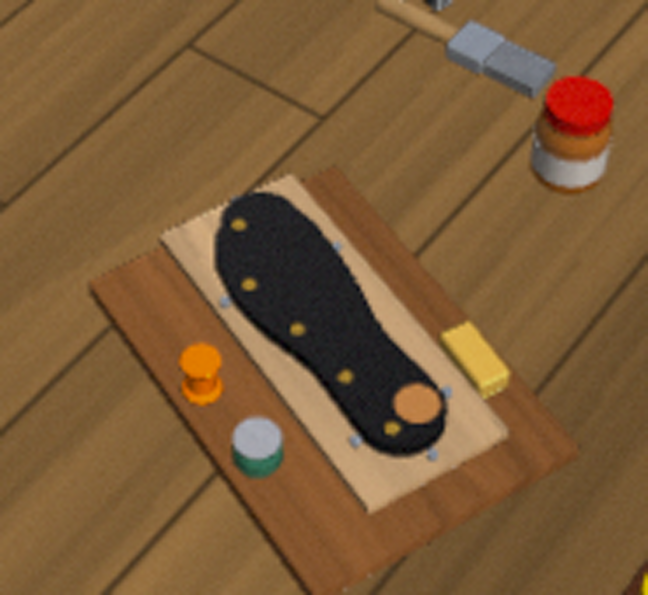

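View pics/t6.png

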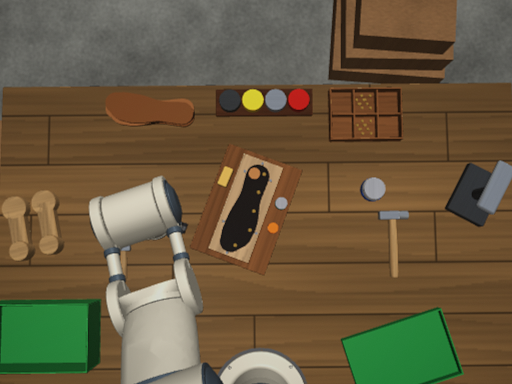

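The sole lies flat in its pins and the hand is clear. Nail 1 is at full-image (282,217), as at the start.

```bash
python3 -c "
from bench import ctrl
print(ctrl.finish_job())"
```

```text
the job is handed in; nothing more can be done
None
```

I ran the closed, downward-pointing fingertips along all five nail heads from heel to toe, sliding over the rubber between each pair. The job is handed in at about 15 s of the 42 s allowed. No verdict is reported, so the touches are judged from my own readings.

- **Contact:** at each nail and each point between, the upward force read about 2 to 4 N, with roughly ±1 N of noise. The tip was held about 1.3 mm below the rubber's rest height. The nails could not be told from the rubber by force alone, so I relied on position: the fingers stopped within about 1 mm of each nail position measured at the start.
- **Sole:** during the slide it crept about 1.5 mm towards the toe in the camera pictures. After lifting clear, nail 1 was back within about 1 mm of its starting position, and the sole looked flat between its pins.
- **Surroundings:** the tin, spool, wax block, glue jar, hammer and polish can looked unmoved in the last pictures, as did the visible end of the brush. The arm hid the rest of the brush from the top camera. The force returned to about zero, and the plate looked to be back up.

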